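# Close a junction box lid crosswise

### The arm

A 6-joint arm with a two-finger parallel gripper is mounted at the origin on a cart in front of the work surface, level with it; the furniture and walls round the work are solid. World frame = base frame: x ahead of the robot, y to its left, z up, the work surface at z = 0. Lengths are in mm, angles in degrees, forces in N, time in s.
With the tool pointing down it reaches from about 350 to 1000 mm from the base axis. Payload 7.1 kg.
Tool frame: the origin (TCP) lies midway between the tips of the shut fingers; the grasp point (between the pads) lies 19 mm behind it (env.pinch_z is the distance from the TCP to the grasp point, in mm); z points along the fingers, y is the line along which they close (so a half turn about z gives the same grasp; the last joint's range is limited). The gripper opens to 85 mm and grips with 20 to 120 N. Pads are 22 mm wide; open, the fingers measure 114 mm over their backs; the gripper's body (76 mm by 85 mm) begins 54 mm behind the grasp point. The pads swing forward as they close: fully open they stand 13 mm farther back than shut.
Start: joints at [67.781, 24.242, 93.386, -0, 62.372, -1.089], TCP at [225.278, 582.971, 231.319] pointing down, gripper open.
Joint ranges: [-172.04, 172.04], [-51.8, 120.97], [4.93, 147.93], [-75.15, 255.16], [6.16, 154.13], [-145.62, 145.62]. Speed limits (degrees/s): [136.94, 136.94, 172.46, 180, 180, 180].

### API

Orientations are given as a 3x3 rotation matrix whose columns are the frame's x, y, z axes.
In Python, from bench import env gives the robot as it stands. The module is installed in compiled form; this text tells all that it offers.
- The arm moves only by the tool move_arm, never from a script. Its argument "plan" is a list of rows, each an object with "dp": the shift along the tool's x, y, z in mm, a list of three; "rot": the turn, a rotation vector about the tool's x, y, z in degrees, a list of three; "grip": the finger opening in mm, from 0 to 85.4. In form: [{"dp": [x, y, z], "rot": [ax, ay, az], "grip": grip}, ...]. A call has 1 to 20 rows; each row is the pose to reach, as a shift and turn from the pose commanded when the call began, along the tool's axes at that moment; what a row does not reach only later rows make up. A row lasts 1/10 s, in which the tool goes at most 50 mm and 8.59 degrees, less where a joint would pass 70% of its speed; a pose out of reach is approached as far as the arm can. A call with a gripper value outside its range is refused whole. The fingers move at their own pace and stop on an object; "squeeze" is the grip in N (left out, the last holds). Time passes only in rows, so rows that repeat a pose let the fingers close. It gives the time, the measured TCP pose, the force, the opening and the grip force at its end, in the units of the state.
- env.sense(): the state, without advancing time (a new reading comes with each control period).
- env.camera(name): name is "scene" or "top" or "wrist"; returns (picture, depth): 420x560x3 uint8, blue, green, red; 420x560 float32, mm along the optical axis (not along the pixel's ray), 0 where there is no reading.
- env.get_calibration(name): a dict with "K" (3x3 intrinsics, pixels), "pose" (4x4, takes a point from camera to world coordinates). Camera axes: x right, y up, looking along -z (the intrinsics and any distortion apply to the point x, -y, -z); pixel columns grow to the right and rows downward; lengths in mm; the calibration is good to about 2 mm. A picture is of the moment at which its call begins: read the wrist's pose just before it. get_calibration takes no time and is no camera call; for the wrist camera it gives the pose at the moment of the call.
- env.close_job(): hands the job in; it is judged then, once.
The state is a dict: "t": time; "joint_positions": joint angles; "qvel": joint speeds; "joint_efforts": joint torques, N m; "tool_pos": TCP position; "orientation": TCP orientation; "wrist_force": force on the tool from outside, world axes, zero at the start; "ft_torque": the same for the moment, N m; "grip_width": opening from 0.0 (shut) to 1.0 (fully open); "finger_force": force on a finger pad.
Only numpy, scipy, OpenCV 4.12 (cv2) and the standard library are available. Lean on these libraries where they do the work, as an engineer would, in place of code of your own. Each camera call takes 0.05 s, during which the arm holds its last target. There are 200 camera calls.

### The job

The lid of the grey junction box lies loose on its rubber seal: close it by pressing its four black push-in studs home with your shut fingertips, one at a time and crosswise so that the seal is squeezed evenly. Press first the stud at the corner beside the cable gland, then the one diagonally opposite, then the other stud at the gland end, and last the remaining one, each straight down until its head is tight on the lid. Press gently, leave the box standing where it is, grip and lift nothing, and do not disturb the screwdriver, pliers and spanner lying near it.

Things in the scene. Friction and masses are not known exactly. Their poses are not given: they have to be found in the camera images.
- junction_box: grey plastic electrical junction box, 130 mm (x) by 94 mm (y), lying flat and loose on the table, 1.3 kg; base 45 mm high, 59 mm high with its lid on, 70 mm to the tops of the raised studs. Origin: centre of its underside; z up. A brass cable gland (round screw fitting), 26 mm across, sticks out 33 mm from its -x end wall, 24 mm up and nearer the +y corner
- gland (a point): middle of the brass cable gland (box frame x -85, y +22, z +24 mm)
- lid: flat grey lid, 130 x 94 x 10 mm, 0.12 kg, lying loose on the box's black rubber seal, located sideways by a skirt inside the rim (about 1.5 mm play). Origin: centre of its underside, about 48.8 mm above the box's origin before pressing and about 47.4 mm once all studs hold it down; axes as the box's
- stud_1_top (a point): centre of the top of the black mushroom head of stud_1, at the corner beside the cable gland (box frame x -54, y +36 mm); head 16 mm across, 5 mm thick, its top 70 mm above the table when fully up and about 62.5 mm when home
- stud_1 (a joint): travel of stud_1 straight down into the box, m: 0 fully up (starts 0 to 1.5 mm). A steady friction of about 7 N holds it where it is left; at 6 mm its head meets the lid and squeezes the springy seal (push rises 3 to 4 N per mm; lid on the hard rim at 10 mm). A push of 10 to 15 N takes it home; let go, it eases back to about 7.5 mm and stays: home is 6.8 mm or more
- stud_2_top (a point): centre of the top of the black mushroom head of stud_2, at the corner across the diagonal from stud_1 (box frame x +54, y -36 mm); head 16 mm across, 5 mm thick, its top 70 mm above the table when fully up and about 62.5 mm when home
- stud_2 (a joint): travel of stud_2 straight down into the box, m: 0 fully up (starts 0 to 1.5 mm). A steady friction of about 7 N holds it where it is left; at 6 mm its head meets the lid and squeezes the springy seal (push rises 3 to 4 N per mm; lid on the hard rim at 10 mm). A push of 10 to 15 N takes it home; let go, it eases back to about 7.5 mm and stays: home is 6.8 mm or more
- stud_3_top (a point): centre of the top of the black mushroom head of stud_3, at the other corner of the gland end (box frame x -54, y -36 mm); head 16 mm across, 5 mm thick, its top 70 mm above the table when fully up and about 62.5 mm when home
- stud_3 (a joint): travel of stud_3 straight down into the box, m: 0 fully up (starts 0 to 1.5 mm). A steady friction of about 7 N holds it where it is left; at 6 mm its head meets the lid and squeezes the springy seal (push rises 3 to 4 N per mm; lid on the hard rim at 10 mm). A push of 10 to 15 N takes it home; let go, it eases back to about 7.5 mm and stays: home is 6.8 mm or more
- stud_4_top (a point): centre of the top of the black mushroom head of stud_4, at the other corner of the far end from the gland, across the diagonal from stud_3 (box frame x +54, y +36 mm); head 16 mm across, 5 mm thick, its top 70 mm above the table when fully up and about 62.5 mm when home
- stud_4 (a joint): travel of stud_4 straight down into the box, m: 0 fully up (starts 0 to 1.5 mm). A steady friction of about 7 N holds it where it is left; at 6 mm its head meets the lid and squeezes the springy seal (push rises 3 to 4 N per mm; lid on the hard rim at 10 mm). A push of 10 to 15 N takes it home; let go, it eases back to about 7.5 mm and stays: home is 6.8 mm or more
- yellow_screwdriver: bystander: short screwdriver with a yellow handle, 185 mm long, lying to the right; origin at its middle underneath, long axis y
- pliers: bystander: pliers with blue grips, 181 mm long, lying to the right; origin at its middle underneath, long axis y
- spanner: bystander: combination spanner, 166 mm long, 6 mm thick, lying behind the box; origin at its middle underneath, long axis y

How it is judged:
By the outcome, as a careful person would: the job done as asked, in the order asked, and still so for the second after the job is handed in, with the robot touching nothing.
It also fails if it takes over 51 s, if anything falls off the work surface, if the arm or the gripper's body presses on something with over 40 N, if the wrist force passes 120 N, or if a joint passes its speed limit or range.

## Working session

There is one attempt and no reset: what is moved stays moved. The work goes in short steps, Python scripts to look and compute and a tool call to move; the robot and the scene stay as the last step left them, time stands still between calls to the robot, and variables do not carry over. Pictures are saved under pics/ and viewed, at most 10 in all, crops included, and the job is handed in when it is done.

Besides the shell and the picture viewer there is one more tool, called by a JSON object that holds its "op" and its "data", one argument or row to a line. move_arm: Moves the arm, as the interface text tells. Its arguments: {"type":"object","properties":{"plan":{"type":"array","items":{"type":"object","properties":{"dp":{"type":"array","items":{"type":"number"}},"rot":{"type":"array","items":{"type":"number"}},"grip":{"type":"number"}}}},"squeeze":{"type":"number"}},"required":["plan"]}

```bash
mkdir -p pics; python3 - <<'E'
from bench import env
import cv2,numpy as np
for n in("top","scene"):
    p,d=env.camera(n);c=env.get_calibration(n)
    cv2.imwrite(f"pics/{n}0.png",p);np.savez(f"{n}0.npz",p=p,d=d,K=c["K"],T=c["pose"])
    print(n,np.round(c["K"],1).tolist(),np.round(c["pose"],3).tolist(),[k for k in c])
s=env.sense();print(s)
E
```

```text
top [[484.5, 0.0, 277.1], [0.0, 484.5, 208.8], [0.0, 0.0, 1.0]] [[-0.008, 0.984, -0.178, 400.075], [-1.0, -0.009, -0.002, -336.761], [-0.003, 0.178, 0.984, 984.843], [0.0, 0.0, 0.0, 1.0]] ['K', 'pose']
scene [[541.1, 0.0, 275.3], [0.0, 541.1, 214.7], [0.0, 0.0, 1.0]] [[-0.802, 0.313, -0.509, 103.0], [-0.597, -0.453, 0.662, 255.486], [-0.023, 0.835, 0.55, 602.024], [0.0, 0.0, 0.0, 1.0]] ['K', 'pose']
{'t': 0.1, 'joint_positions': array([ 6.77829067e+01,  2.42804876e+01,  9.34293292e+01,  3.42083800e-04,
        6.23721067e+01, -1.08782243e+00]), 'qvel': array([-0.04349062, -0.12494518, -0.13123839, -0.01494693,  0.0293637 ,
       -0.00023999]), 'joint_efforts': array([ 2.12084183e-04, -5.58424723e+01, -2.82446122e+01, -9.97586312e-05,
        2.98758729e-03, -8.41427621e-07]), 'tool_pos': array([225.0670236 , 582.51587679, 230.60308131]), 'orientation': array([[-9.32768492e-01,  3.60475578e-01, -5.45541628e-04],
       [ 3.60475990e-01,  9.32767556e-01, -1.32168012e-03],
       [ 3.24301258e-05, -1.42947623e-03, -9.99998978e-01]]), 'wrist_force': array([ 0.87207912, -0.17216493, -0.49050456]), 'ft_torque': array([ 0.06377919, -0.01295088, -0.03361452]), 'finger_force': 0.0, 'grip_width': 1.001286194076581}
```

View pics/top0.png

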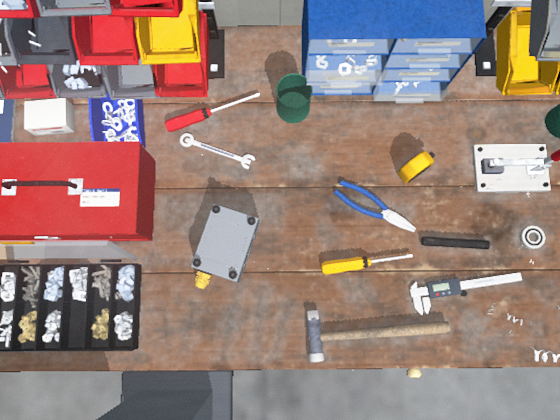

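View pics/scene0.png

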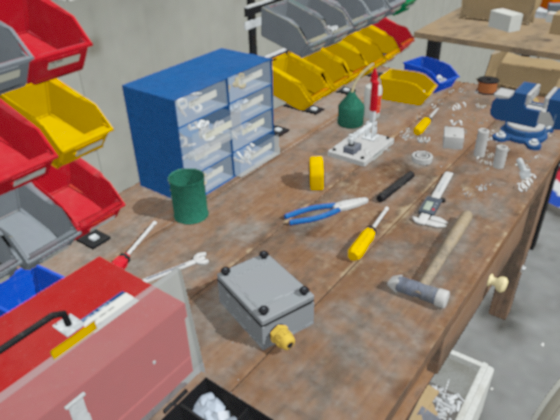

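The top view shows the box at about (225,243), the gland at (203,280), and stud heads near (198,266), (251,221), (232,274) and (216,209). In the scene view, the gland is at (283,337), with stud_1 next to it at about (264,310). Next I'll measure the studs in both views.

```bash
cat > h.py <<'E'
import numpy as np,cv2
B=np.array([[-54,36],[54,-36],[-54,-36],[54,36]],float)
def ray(uv,K,T,z):
    u=np.atleast_2d(uv).astype(float)
    d=np.c_[(u[:,0]-K[0,2])/K[0,0],-(u[:,1]-K[1,2])/K[1,1],-np.ones(len(u))]@T[:3,:3].T
    o=T[:3,3]; return o+d*((z-o[2])/d[:,2])[:,None]
def blobs(p,guess,r,thr=55):
    out=[]
    g=p.max(2)
    for x,y in guess:
        x0,y0=int(x-r),int(y-r); c=g[y0:y0+2*r+1,x0:x0+2*r+1]
        n,l,s,ce=cv2.connectedComponentsWithStats((c<thr).astype(np.uint8))
        i=min(range(1,n),key=lambda i:np.hypot(*(ce[i]-r))-s[i,4]*.1)
        out.append((ce[i][0]+x0,ce[i][1]+y0,s[i,4],s[i,2],s[i,3]))
    return np.array(out)
def fit(P):
    c=P.mean(0);H=B.T@(P-c);a=np.arctan2(H[0,1]-H[1,0],H[0,0]+H[1,1])
    R=np.array([[np.cos(a),-np.sin(a)],[np.sin(a),np.cos(a)]])
    Q=c+B@R.T; return c,np.degrees(a),Q,np.linalg.norm(P-Q,axis=1)
E
python3 - <<'E'
from h import *
G={"top":([(198,266),(251,221),(232,274),(216,209)],7),"scene":([(264,310),(265,255),(307,292),(226,270)],8)}
for n,(g,r) in G.items():
    f=np.load(n+"0.npz");b=blobs(f["p"],g,r);print(n,np.round(b,1).tolist())
    P=ray(b[:,:2],f["K"],f["T"],68)[:,:2];c,a,Q,e=fit(P);print(c.round(1),a.round(2),Q.round(1).tolist(),e.round(1), "gland",(c+np.array([[np.cos(np.radians(a)),-np.sin(np.radians(a))],[np.sin(np.radians(a)),np.cos(np.radians(a))]])@[-85,22]).round(1))
    cr=f["p"][int(b[:,1].mean())-55:int(b[:,1].mean())+56,int(b[:,0].mean())-70:int(b[:,0].mean())+71]
    cv2.imwrite(f"pics/{n}c.png",cv2.resize(cr,None,fx=5,fy=5,interpolation=2))
f=np.load("top0.npz");print("gland pix",ray([[203,280]],f["K"],f["T"],24).round(1))
# heights in top view over region
d=f["d"];T=f["T"];K=f["K"]
for u,v in [(148,160),(140,190),(148,220),(130,240),(130,255),(130,290),(225,243),(293,95),(180,300)]:
    D=d[v,u];p=T[:3,:3]@np.array([(u-K[0,2])/K[0,0]*D,-(v-K[1,2])/K[1,1]*D,-D])+T[:3,3];print((u,v),p.round(0))
E
```

```text
Traceback (most recent call last):
  File "h.py", line 13, in blobs
    i=min(range(1,n),key=lambda i:np.hypot(*(ce[i]-r))-s[i,4]*.1)
ValueError: min() iterable argument is empty
```

```bash
sed -i 's/thr=55/thr=None/; s/n,l,s,ce=.*/t=thr or (float(c.min())+float(np.percentile(c,70)))\/2; n,l,s,ce=cv2.connectedComponentsWithStats((c<t).astype(np.uint8))/' h.py
cat > m.py <<'E'
from h import *
G={"top":([(198,266),(251,221),(232,274),(216,209)],7),"scene":([(264,310),(265,255),(307,292),(226,270)],8)}
for n,(g,r) in G.items():
    f=np.load(n+"0.npz");b=blobs(f["p"],g,r);print(n,np.round(b,1).tolist())
    P=ray(b[:,:2],f["K"],f["T"],68)[:,:2];c,a,Q,e=fit(P);print(c.round(1),a.round(2),Q.round(1).tolist(),e.round(1), "gland",(c+np.array([[np.cos(np.radians(a)),-np.sin(np.radians(a))],[np.sin(np.radians(a)),np.cos(np.radians(a))]])@[-85,22]).round(1))
    cr=f["p"][int(b[:,1].mean())-55:int(b[:,1].mean())+56,int(b[:,0].mean())-70:int(b[:,0].mean())+71]
    cv2.imwrite(f"pics/{n}c.png",cv2.resize(cr,None,fx=5,fy=5,interpolation=2))
f=np.load("top0.npz");print("gland pix",ray([[203,280]],f["K"],f["T"],24).round(1))
d=f["d"];T=f["T"];K=f["K"]
for u,v in [(148,160),(140,190),(148,220),(130,240),(130,255),(130,290),(225,243),(293,95),(180,300)]:
    D=d[v,u];p=T[:3,:3]@np.array([(u-K[0,2])/K[0,0]*D,-(v-K[1,2])/K[1,1]*D,-D])+T[:3,3];print((u,v),p.round(0))
E
python3 m.py
```

```text
top [[196.1, 262.1, 55.0, 9.0, 8.0], [251.6, 218.5, 75.0, 11.0, 11.0], [232.3, 274.1, 55.0, 8.0, 9.0], [215.1, 206.2, 119.0, 15.0, 11.0]]
[ 506.8 -233.6] -18.48 [[467.0, -182.3], [546.6, -284.8], [444.2, -250.6], [569.4, -216.5]] [1.9 1.7 1.9 2.8] gland [ 433.1 -185.8]
scene [[262.9, 310.0, 77.0, 11.0, 9.0], [263.3, 254.1, 58.0, 10.0, 8.0], [303.5, 290.2, 65.0, 10.0, 9.0], [224.9, 270.7, 61.0, 9.0, 9.0]]
[ 504.7 -232. ] -18.92 [[465.3, -180.5], [544.1, -283.6], [441.9, -248.6], [567.5, -215.5]] [0.1 0.2 0.1 0.2] gland [ 431.4 -183.7]
gland pix [[ 433.2 -188.6   24. ]]
(148, 160) [668. -80.  58.]
(140, 190) [594. -85. 119.]
(148, 220) [550. -82.  46.]
(130, 240) [512. -44.  32.]
(130, 255) [478. -63.  91.]
(130, 290) [415. -43.  15.]
(225, 243) [ 502. -235.   58.]
(293, 95) [ 824. -371.    9.]
(180, 300) [ 395. -139.   -2.]
```

View pics/topc.png

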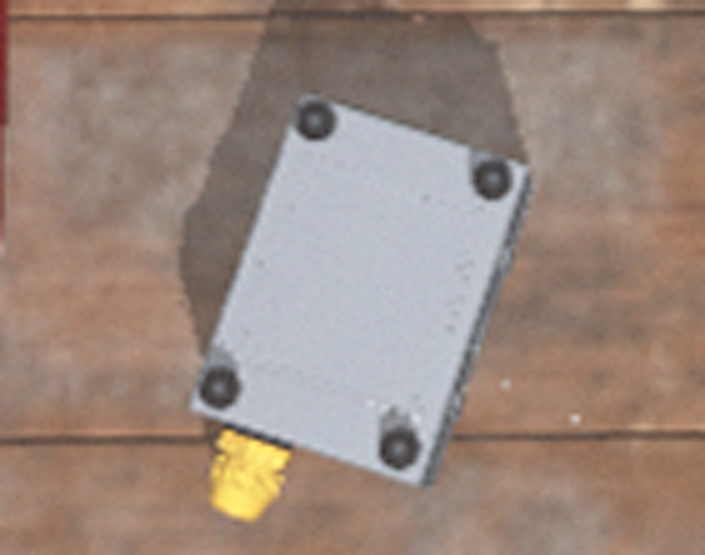

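The crop shows four clean black heads and the gland beside the lower-left one, which matches the geometry. The scene-view fit residual is 0.2 mm. I'll raise the arm, cross over with fingers shut, then look closely with the wrist camera.

{"op": "move_arm", "data": {
  "plan": [
    {"dp":[0,0,-50],"rot":[0,0,0],"grip":0},
    {"dp":[0,0,-100],"rot":[0,0,0],"grip":0},
    {"dp":[0,0,-120],"rot":[0,0,0],"grip":0},
    {"dp":[-555,-660,-120],"rot":[0,0,0],"grip":0},
    {"dp":[-555,-660,-120],"rot":[0,0,0],"grip":0},
    {"dp":[-555,-660,-120],"rot":[0,0,0],"grip":0},
    {"dp":[-555,-660,-120],"rot":[0,0,0],"grip":0},
    {"dp":[-555,-660,-120],"rot":[0,0,0],"grip":0},
    {"dp":[-555,-660,-120],"rot":[0,0,0],"grip":0},
    {"dp":[-555,-660,-120],"rot":[0,0,0],"grip":0},
    {"dp":[-555,-660,-120],"rot":[0,0,0],"grip":0},
    {"dp":[-555,-660,-120],"rot":[0,0,0],"grip":0},
    {"dp":[-555,-660,-120],"rot":[0,0,0],"grip":0},
    {"dp":[-555,-660,-120],"rot":[0,0,0],"grip":0},
    {"dp":[-555,-660,-120],"rot":[0,0,0],"grip":0},
    {"dp":[-555,-660,-120],"rot":[0,0,0],"grip":0},
    {"dp":[-555,-660,-120],"rot":[0,0,0],"grip":0},
    {"dp":[-555,-660,-120],"rot":[0,0,0],"grip":0},
    {"dp":[-555,-660,-120],"rot":[0,0,0],"grip":0},
    {"dp":[-555,-660,-120],"rot":[0,0,0],"grip":0}
  ],
  "squeeze": 20
}}

```text
t: 2.1
tool_pos: [501.1, -223.2, 351.0]
orientation: [[-0.933, 0.361, -0.0], [0.361, 0.933, 0.0], [0.0, 0.0, -1.0]]
wrist_force: [0.8, 0.2, 0.6]
grip_width: 0.002
finger_force: 0.0
```

{"op": "move_arm", "data": {
  "plan": [
    {"dp":[0,0,50],"rot":[0,0,0],"grip":0},
    {"dp":[0,0,100],"rot":[0,0,0],"grip":0},
    {"dp":[0,0,100],"rot":[0,0,0],"grip":0},
    {"dp":[0,0,100],"rot":[0,0,0],"grip":0}
  ]
}}

```text
t: 2.5
tool_pos: [500.8, -220.9, 251.4]
orientation: [[-0.933, 0.36, -0.002], [0.36, 0.933, 0.001], [0.002, 0.0, -1.0]]
wrist_force: [0.1, -1.1, 1.0]
grip_width: -0.005
finger_force: 0.0
```

```bash
python3 - <<'E'
from bench import env
from h import *
c=env.get_calibration("wrist");p,d=env.camera("wrist");np.savez("wrist1.npz",p=p,d=d,K=c["K"],T=c["pose"]);cv2.imwrite("pics/w1.png",p)
p2,_=env.camera("top");cv2.imwrite("pics/t1.png",p2)
s=env.sense();print(s["t"],s["tool_pos"],s["joint_positions"].round(1),s["wrist_force"]);print(c["pose"].round(2).tolist())
f=np.load("top0.npz");b=[(196.6,262.2),(251.2,220.6),(232.6,274.4),(215.6,208.8)]
c,a,Q,e=fit(ray(b,f["K"],f["T"],69)[:,:2]);print(c,a,Q.round(1).tolist(),e)
E
```

```text
2.6 [ 502.52928346 -221.46743264  253.95355678] [-25.   16.3 102.   -0.   61.5 -93.9] [ 0.22176279 -0.40821296  0.12813425]
[[0.36, -0.9, -0.25, 436.85], [0.93, 0.35, 0.1, -195.95], [0.0, -0.27, 0.96, 393.99], [0.0, 0.0, 0.0, 1.0]]
[ 504.21000466 -234.11629987] -18.817404854649123 [[464.7, -182.6], [543.7, -285.6], [441.5, -250.8], [566.9, -217.5]] [0.31590667 0.33930568 0.11755774 0.28224606]
```

View pics/w1.png

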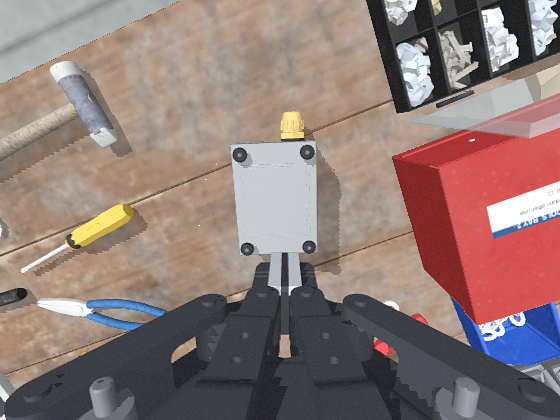

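The wrist view shows the studs near s1 (307,152), s3 (240,155), s4 (309,247) and s2 (248,249), with the gland at (292,124).

```bash
python3 - <<'E'
from h import *
for n,g in(("wrist1",[(307,152),(248,249),(240,155),(309,247)]),("scene0",[(264,310),(265,255),(307,292),(226,270)])):
    f=np.load(n+".npz");b=blobs(f["p"],g,9)
    c,a,Q,e=fit(ray(b[:,:2],f["K"],f["T"],68)[:,:2]);print(n,b.round(1).tolist(),c.round(1),a.round(2),Q.round(1).tolist(),e.round(1))
E
```

```text
wrist1 [[306.8, 151.8, 151.0, 15.0, 15.0], [247.0, 248.5, 119.0, 13.0, 13.0], [239.4, 154.6, 146.0, 14.0, 14.0], [308.8, 246.7, 118.0, 13.0, 13.0]] [ 505.  -232.5] -18.86 [[465.5, -181.0], [544.5, -284.0], [442.3, -249.1], [567.7, -215.9]] [0.5 0.8 0.4 0.2]
scene0 [[262.9, 310.0, 77.0, 11.0, 9.0], [263.2, 254.1, 59.0, 10.0, 8.0], [303.5, 290.2, 65.0, 10.0, 9.0], [224.9, 270.7, 61.0, 9.0, 9.0]] [ 504.7 -232. ] -18.9 [[465.3, -180.5], [544.2, -283.6], [442.0, -248.6], [567.5, -215.5]] [0.1 0.2 0.1 0.2]
```

{"op": "move_arm", "data": {
  "plan": [
    {"dp":[25,12,40],"rot":[0,0,0],"grip":0},
    {"dp":[48.7,24.4,80],"rot":[0,0,0],"grip":0},
    {"dp":[48.7,24.4,120],"rot":[0,0,0],"grip":0},
    {"dp":[48.7,24.4,151],"rot":[0,0,0],"grip":0},
    {"dp":[48.7,24.4,151],"rot":[0,0,0],"grip":0},
    {"dp":[48.7,24.4,151],"rot":[0,0,0],"grip":0}
  ]
}}

```text
t: 3.2
tool_pos: [466.1, -181.2, 102.3]
orientation: [[-0.933, 0.36, 0.003], [0.36, 0.933, -0.001], [-0.003, -0.0, -1.0]]
wrist_force: [0.2, 0.1, 0.0]
grip_width: -0.001
finger_force: 0.0
```

```bash
python3 - <<'E'
from bench import env
from h import *
P=[];F=[]
for i in range(6):
    p,d=env.camera("wrist" if i<5 else "scene");s=env.sense();P.append(s["tool_pos"]);F.append(s["wrist_force"])
    if i==4: w=p
print(np.round(P,1),np.mean(P,0).round(2),np.mean(F,0).round(2),s["t"])
cv2.imwrite("pics/sc2.png",np.hstack([cv2.resize(p[220:390,200:340],None,fx=3,fy=3),cv2.resize(w[140:310,225:350],None,fx=3,fy=3)]))
E
```

```text
[[ 466.6 -181.5  102.8]
 [ 466.6 -181.6  102.9]
 [ 466.3 -181.5  102.8]
 [ 466.1 -181.4  102.5]
 [ 465.7 -181.3  102.1]
 [ 465.4 -181.2  101.8]] [ 466.1  -181.41  102.49] [-0.47 -0.32 -0.11] 3.5
```

View pics/sc2.png

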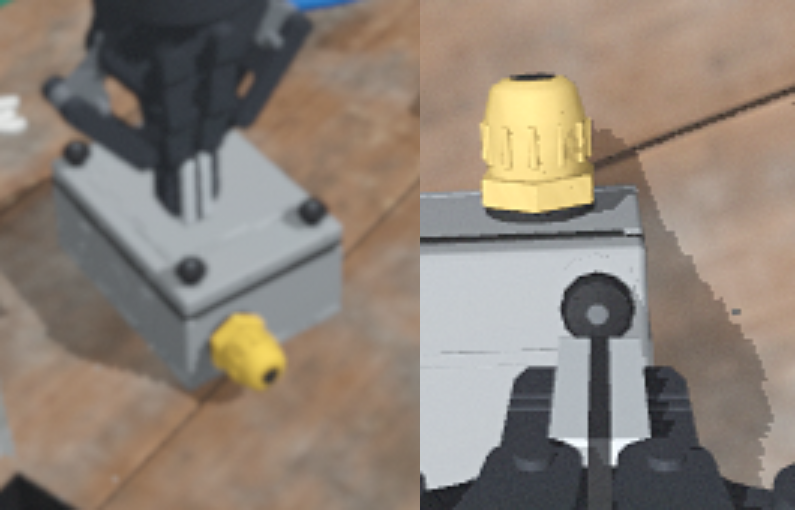

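The left crop shows the tip above stud_1. The right crop (wrist view) shows the finger slit centred on its head. Descending to contact.

{"op": "move_arm", "data": {
  "plan": [
    {"dp":[0,0,10],"rot":[0,0,0],"grip":0},
    {"dp":[0,0,20],"rot":[0,0,0],"grip":0},
    {"dp":[0,0,25],"rot":[0,0,0],"grip":0},
    {"dp":[0,0,27],"rot":[0,0,0],"grip":0},
    {"dp":[0,0,29],"rot":[0,0,0],"grip":0},
    {"dp":[0,0,31],"rot":[0,0,0],"grip":0},
    {"dp":[0,0,33],"rot":[0,0,0],"grip":0},
    {"dp":[0,0,34],"rot":[0,0,0],"grip":0},
    {"dp":[0,0,34],"rot":[0,0,0],"grip":0}
  ]
}}

```text
t: 4.4
tool_pos: [464.5, -180.8, 66.6]
orientation: [[-0.933, 0.36, 0.0], [0.36, 0.933, -0.0], [-0.0, -0.0, -1.0]]
wrist_force: [-1.6, 0.8, 3.5]
grip_width: 0.001
finger_force: 1.7
```

{"op": "move_arm", "data": {
  "plan": [
    {"dp":[0,0,1],"rot":[0,0,0],"grip":0},
    {"dp":[0,0,2],"rot":[0,0,0],"grip":0},
    {"dp":[0,0,3],"rot":[0,0,0],"grip":0},
    {"dp":[0,0,4],"rot":[0,0,0],"grip":0},
    {"dp":[0,0,4],"rot":[0,0,0],"grip":0},
    {"dp":[0,0,4],"rot":[0,0,0],"grip":0}
  ]
}}

```text
t: 5.0
tool_pos: [464.5, -180.8, 62.9]
orientation: [[-0.933, 0.36, 0.0], [0.36, 0.933, -0.0], [-0.0, -0.0, -1.0]]
wrist_force: [-1.7, 0.7, 7.1]
grip_width: -0.002
finger_force: 3.6
```

{"op": "move_arm", "data": {
  "plan": [
    {"dp":[0,0,0.7],"rot":[0,0,0],"grip":0},
    {"dp":[0,0,1.4],"rot":[0,0,0],"grip":0},
    {"dp":[0,0,1.4],"rot":[0,0,0],"grip":0},
    {"dp":[0,0,1.4],"rot":[0,0,0],"grip":0}
  ]
}}

```text
t: 5.4
tool_pos: [464.5, -180.8, 61.8]
orientation: [[-0.933, 0.361, 0.0], [0.361, 0.933, -0.0], [-0.0, 0.0, -1.0]]
wrist_force: [-4.0, 0.5, 12.0]
grip_width: -0.0
finger_force: 6.0
```

{"op": "move_arm", "data": {
  "plan": [
    {"dp":[0,0,0.5],"rot":[0,0,0],"grip":0},
    {"dp":[0,0,0.8],"rot":[0,0,0],"grip":0},
    {"dp":[0,0,0.8],"rot":[0,0,0],"grip":0},
    {"dp":[0,0,0.8],"rot":[0,0,0],"grip":0}
  ]
}}

```text
t: 5.8
tool_pos: [464.5, -180.8, 61.3]
orientation: [[-0.933, 0.36, 0.0], [0.36, 0.933, -0.0], [-0.0, -0.0, -1.0]]
wrist_force: [-4.0, 2.1, 14.8]
grip_width: 0.0
finger_force: 7.7
```

{"op": "move_arm", "data": {
  "plan": [
    {"dp":[0,0,-8],"rot":[0,0,0],"grip":0},
    {"dp":[0,0,-40],"rot":[0,0,0],"grip":0},
    {"dp":[-37,-22.6,-40],"rot":[0,0,0],"grip":0},
    {"dp":[-74,-45.2,-40],"rot":[0,0,0],"grip":0},
    {"dp":[-110.7,-67.7,-40],"rot":[0,0,0],"grip":0},
    {"dp":[-110.7,-67.7,-40],"rot":[0,0,0],"grip":0},
    {"dp":[-110.7,-67.7,-40],"rot":[0,0,0],"grip":0},
    {"dp":[-110.7,-67.7,-40],"rot":[0,0,0],"grip":0}
  ]
}}

```text
t: 6.6
tool_pos: [542.2, -282.9, 99.7]
orientation: [[-0.933, 0.36, -0.002], [0.36, 0.933, 0.001], [0.002, 0.0, -1.0]]
wrist_force: [0.0, -0.3, 0.4]
grip_width: 0.002
finger_force: 0.0
```

```bash
cat > look.py <<'E'
from bench import env
from h import *
import sys
c=env.get_calibration("wrist");w,d=env.camera("wrist");sc,_=env.camera("scene");s=env.sense()
print(s["t"],s["tool_pos"].round(1),s["wrist_force"].round(1))
cv2.imwrite(f"pics/{sys.argv[1]}.png",np.hstack([cv2.resize(sc[230:360,200:330],(390,390)),cv2.resize(w[60:320,150:410],(390,390))]))
np.savez(sys.argv[1]+".npz",sc=sc,w=w,d=d,K=c["K"],T=c["pose"])
f=np.load("scene0.npz")
for n,g in(("s1",(263,311)),("s3",(304,291))):
    try:
        b=blobs(sc,[g],8);print(n,b.round(1).tolist(),ray(b[:,:2],f["K"],f["T"],62).round(1))
    except Exception as e: print(e)
E
python3 look.py l2
```

```text
6.7 [ 542.4 -282.7  100. ] [0.4 0.8 1.1]
s1 [[263.0, 313.2, 68.0, 11.0, 8.0]] [[ 465.2 -180.2   62. ]]
s3 [[303.6, 290.3, 70.0, 10.0, 10.0]] [[ 445.5 -254.    62. ]]
```

View pics/l2.png

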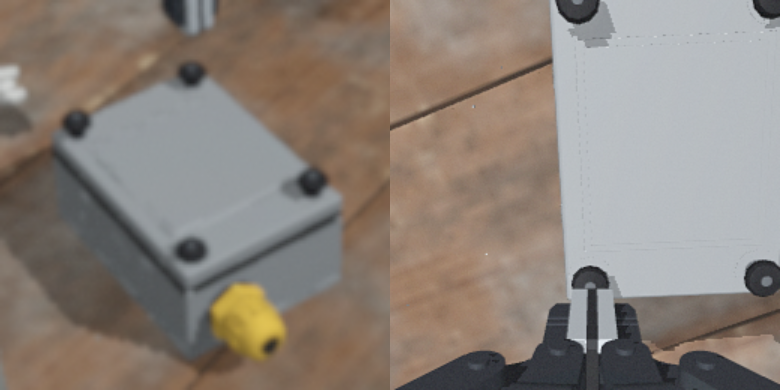

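Stud_1 dropped 3 px in the scene view, which matches 7–8 mm, and the box hasn't moved. The wrist view shows the tip almost on stud_2. I'll make a small correction and press.

{"op": "move_arm", "data": {
  "plan": [
    {"dp":[-2,-0.6,10],"rot":[0,0,0],"grip":0},
    {"dp":[-2,-0.6,20],"rot":[0,0,0],"grip":0},
    {"dp":[-2,-0.6,26],"rot":[0,0,0],"grip":0},
    {"dp":[-2,-0.6,28],"rot":[0,0,0],"grip":0},
    {"dp":[-2,-0.6,30],"rot":[0,0,0],"grip":0},
    {"dp":[-2,-0.6,31],"rot":[0,0,0],"grip":0},
    {"dp":[-2,-0.6,32],"rot":[0,0,0],"grip":0},
    {"dp":[-2,-0.6,33],"rot":[0,0,0],"grip":0},
    {"dp":[-2,-0.6,34],"rot":[0,0,0],"grip":0},
    {"dp":[-2,-0.6,35],"rot":[0,0,0],"grip":0},
    {"dp":[-2,-0.6,36],"rot":[0,0,0],"grip":0},
    {"dp":[-2,-0.6,37],"rot":[0,0,0],"grip":0},
    {"dp":[-2,-0.6,38],"rot":[0,0,0],"grip":0},
    {"dp":[-2,-0.6,38.5],"rot":[0,0,0],"grip":0},
    {"dp":[-2,-0.6,38.5],"rot":[0,0,0],"grip":0},
    {"dp":[-2,-0.6,38.5],"rot":[0,0,0],"grip":0}
  ]
}}

```text
t: 8.3
tool_pos: [545.0, -285.1, 62.6]
orientation: [[-0.933, 0.361, 0.0], [0.361, 0.933, -0.0], [-0.0, -0.0, -1.0]]
wrist_force: [-2.4, 1.5, 7.6]
grip_width: -0.003
finger_force: 3.5
```

{"op": "move_arm", "data": {
  "plan": [
    {"dp":[0,0,0.6],"rot":[0,0,0],"grip":0},
    {"dp":[0,0,1.2],"rot":[0,0,0],"grip":0},
    {"dp":[0,0,1.8],"rot":[0,0,0],"grip":0},
    {"dp":[0,0,1.8],"rot":[0,0,0],"grip":0},
    {"dp":[0,0,1.8],"rot":[0,0,0],"grip":0}
  ]
}}

```text
t: 8.8
tool_pos: [545.0, -285.2, 61.5]
orientation: [[-0.933, 0.361, 0.0], [0.361, 0.933, -0.0], [-0.0, -0.0, -1.0]]
wrist_force: [-4.4, 2.5, 14.0]
grip_width: -0.002
finger_force: 6.6
```

{"op": "move_arm", "data": {
  "plan": [
    {"dp":[0,0,0.4],"rot":[0,0,0],"grip":0},
    {"dp":[0,0,0.4],"rot":[0,0,0],"grip":0},
    {"dp":[0,0,-8],"rot":[0,0,0],"grip":0},
    {"dp":[0,0,-40],"rot":[0,0,0],"grip":0},
    {"dp":[36,-1.2,-40],"rot":[0,0,0],"grip":0},
    {"dp":[72,-2.4,-40],"rot":[0,0,0],"grip":0},
    {"dp":[109,-3.7,-40],"rot":[0,0,0],"grip":0},
    {"dp":[109,-3.7,-40],"rot":[0,0,0],"grip":0},
    {"dp":[109,-3.7,-40],"rot":[0,0,0],"grip":0},
    {"dp":[109,-3.7,-40],"rot":[0,0,0],"grip":0}
  ]
}}

```text
t: 9.8
tool_pos: [443.5, -250.1, 100.4]
orientation: [[-0.933, 0.361, 0.002], [0.361, 0.933, -0.001], [-0.003, -0.0, -1.0]]
wrist_force: [-0.1, 0.3, 0.7]
grip_width: -0.003
finger_force: 0.0
```

```bash
python3 look.py l3
```

```text
9.9 [ 443.3 -249.9  100.1] [-0.5  0.3  0. ]
s1 [[263.0, 313.2, 68.0, 11.0, 8.0]] [[ 465.2 -180.2   62. ]]
s3 [[303.5, 290.6, 70.0, 10.0, 10.0]] [[ 445.3 -253.4   62. ]]
```

View pics/l3.png

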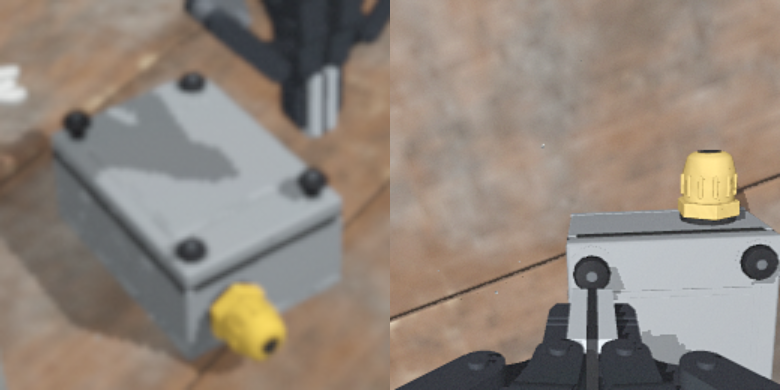

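Stud_2 is down, and the tip is centred over stud_3. Pressing stud_3.

{"op": "move_arm", "data": {
  "plan": [
    {"dp":[0,0,10],"rot":[0,0,0],"grip":0},
    {"dp":[0,0,20],"rot":[0,0,0],"grip":0},
    {"dp":[0,0,25],"rot":[0,0,0],"grip":0},
    {"dp":[0,0,27],"rot":[0,0,0],"grip":0},
    {"dp":[0,0,29],"rot":[0,0,0],"grip":0},
    {"dp":[0,0,30],"rot":[0,0,0],"grip":0},
    {"dp":[0,0,31],"rot":[0,0,0],"grip":0},
    {"dp":[0,0,32],"rot":[0,0,0],"grip":0},
    {"dp":[0,0,33],"rot":[0,0,0],"grip":0},
    {"dp":[0,0,34],"rot":[0,0,0],"grip":0},
    {"dp":[0,0,35],"rot":[0,0,0],"grip":0},
    {"dp":[0,0,36],"rot":[0,0,0],"grip":0},
    {"dp":[0,0,37],"rot":[0,0,0],"grip":0},
    {"dp":[0,0,37.8],"rot":[0,0,0],"grip":0},
    {"dp":[0,0,37.8],"rot":[0,0,0],"grip":0},
    {"dp":[0,0,37.8],"rot":[0,0,0],"grip":0}
  ]
}}

```text
t: 11.5
tool_pos: [442.1, -249.3, 62.6]
orientation: [[-0.933, 0.361, 0.001], [0.361, 0.933, -0.0], [-0.001, -0.0, -1.0]]
wrist_force: [-1.1, 0.3, 6.3]
grip_width: -0.0
finger_force: 2.7
```

{"op": "move_arm", "data": {
  "plan": [
    {"dp":[0,0,0.6],"rot":[0,0,0],"grip":0},
    {"dp":[0,0,1.2],"rot":[0,0,0],"grip":0},
    {"dp":[0,0,1.8],"rot":[0,0,0],"grip":0},
    {"dp":[0,0,2.2],"rot":[0,0,0],"grip":0},
    {"dp":[0,0,2.2],"rot":[0,0,0],"grip":0},
    {"dp":[0,0,2.2],"rot":[0,0,0],"grip":0}
  ]
}}

```text
t: 12.1
tool_pos: [442.1, -249.4, 61.1]
orientation: [[-0.933, 0.36, 0.001], [0.36, 0.933, -0.0], [-0.001, -0.0, -1.0]]
wrist_force: [-3.7, 1.4, 13.9]
grip_width: -0.001
finger_force: 7.2
```

{"op": "move_arm", "data": {
  "plan": [
    {"dp":[0,0,0.3],"rot":[0,0,0],"grip":0},
    {"dp":[0,0,0.3],"rot":[0,0,0],"grip":0},
    {"dp":[0,0,-8],"rot":[0,0,0],"grip":0},
    {"dp":[0,0,-40],"rot":[0,0,0],"grip":0},
    {"dp":[-35,25.4,-40],"rot":[0,0,0],"grip":0},
    {"dp":[-70,50.8,-40],"rot":[0,0,0],"grip":0},
    {"dp":[-105,76,-40],"rot":[0,0,0],"grip":0},
    {"dp":[-105,76,-40],"rot":[0,0,0],"grip":0},
    {"dp":[-105,76,-40],"rot":[0,0,0],"grip":0},
    {"dp":[-105,76,-40],"rot":[0,0,0],"grip":0}
  ]
}}

```text
t: 13.1
tool_pos: [565.8, -216.1, 99.6]
orientation: [[-0.933, 0.361, -0.002], [0.361, 0.933, 0.001], [0.002, -0.0, -1.0]]
wrist_force: [-1.0, 0.1, -0.6]
grip_width: 0.002
finger_force: 0.0
```

```bash
python3 look.py l4
```

```text
13.2 [ 565.8 -216.5   99.7] [ 0.1 -0.7 -0.4]
s1 [[263.0, 313.2, 68.0, 11.0, 8.0]] [[ 465.2 -180.2   62. ]]
s3 [[303.5, 293.2, 57.0, 10.0, 7.0]] [[ 441.9 -248.5   62. ]]
```

View pics/l4.png

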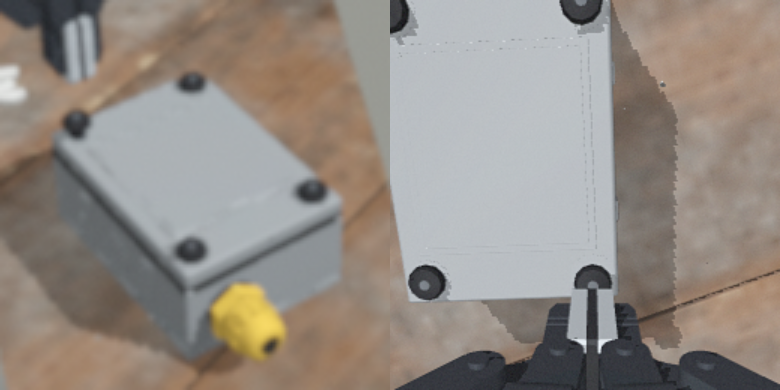

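Stud_3 is home: it dropped 2.6–2.9 px and its position resolves correctly at z = 62. The box hasn't moved, and the tip is centred over stud_4. Pressing stud_4.

{"op": "move_arm", "data": {
  "plan": [
    {"dp":[-0.5,0,10],"rot":[0,0,0],"grip":0},
    {"dp":[-0.5,0,20],"rot":[0,0,0],"grip":0},
    {"dp":[-0.5,0,25],"rot":[0,0,0],"grip":0},
    {"dp":[-0.5,0,27],"rot":[0,0,0],"grip":0},
    {"dp":[-0.5,0,29],"rot":[0,0,0],"grip":0},
    {"dp":[-0.5,0,30],"rot":[0,0,0],"grip":0},
    {"dp":[-0.5,0,31],"rot":[0,0,0],"grip":0},
    {"dp":[-0.5,0,32],"rot":[0,0,0],"grip":0},
    {"dp":[-0.5,0,33],"rot":[0,0,0],"grip":0},
    {"dp":[-0.5,0,34],"rot":[0,0,0],"grip":0},
    {"dp":[-0.5,0,35],"rot":[0,0,0],"grip":0},
    {"dp":[-0.5,0,36],"rot":[0,0,0],"grip":0},
    {"dp":[-0.5,0,37],"rot":[0,0,0],"grip":0},
    {"dp":[-0.5,0,37.8],"rot":[0,0,0],"grip":0},
    {"dp":[-0.5,0,37.8],"rot":[0,0,0],"grip":0},
    {"dp":[-0.5,0,37.8],"rot":[0,0,0],"grip":0}
  ]
}}

```text
t: 14.8
tool_pos: [567.7, -216.4, 62.8]
orientation: [[-0.933, 0.36, 0.0], [0.36, 0.933, -0.0], [-0.0, -0.0, -1.0]]
wrist_force: [-2.3, 1.3, 6.1]
grip_width: -0.0
finger_force: 2.8
```

{"op": "move_arm", "data": {
  "plan": [
    {"dp":[0,0,0.6],"rot":[0,0,0],"grip":0},
    {"dp":[0,0,1.2],"rot":[0,0,0],"grip":0},
    {"dp":[0,0,1.8],"rot":[0,0,0],"grip":0},
    {"dp":[0,0,2.4],"rot":[0,0,0],"grip":0},
    {"dp":[0,0,2.4],"rot":[0,0,0],"grip":0},
    {"dp":[0,0,2.4],"rot":[0,0,0],"grip":0}
  ]
}}

```text
t: 15.4
tool_pos: [567.8, -216.4, 61.3]
orientation: [[-0.933, 0.36, 0.0], [0.36, 0.933, -0.0], [-0.0, -0.0, -1.0]]
wrist_force: [-4.8, 1.9, 13.3]
grip_width: -0.003
finger_force: 6.7
```

{"op": "move_arm", "data": {
  "plan": [
    {"dp":[0,0,0.5],"rot":[0,0,0],"grip":0},
    {"dp":[0,0,0.5],"rot":[0,0,0],"grip":0},
    {"dp":[0,0,-8],"rot":[0,0,0],"grip":0},
    {"dp":[0,0,-50],"rot":[0,0,0],"grip":0},
    {"dp":[0,0,-100],"rot":[0,0,0],"grip":0},
    {"dp":[28,-16,-140],"rot":[0,0,0],"grip":0},
    {"dp":[56,-31,-180],"rot":[0,0,0],"grip":0},
    {"dp":[56,-31,-180],"rot":[0,0,0],"grip":0},
    {"dp":[56,-31,-180],"rot":[0,0,0],"grip":0},
    {"dp":[56,-31,-180],"rot":[0,0,0],"grip":0}
  ]
}}

```text
t: 16.4
tool_pos: [504.4, -225.0, 239.1]
orientation: [[-0.933, 0.36, -0.0], [0.36, 0.933, 0.0], [0.0, 0.0, -1.0]]
wrist_force: [1.1, 0.4, -1.2]
grip_width: 0.001
finger_force: 0.0
```

```bash
python3 look.py l5; python3 - <<'E'
from h import *
f=np.load("l5.npz");g=np.load("scene0.npz");w1=np.load("wrist1.npz")
b=blobs(f["sc"],[(263,313),(264,257),(304,293),(225,272)],7);b0=blobs(g["p"],[(264,310),(265,255),(307,292),(226,270)],8)
print(b.round(1).tolist(),"drop px",(b[:,1]-b0[:,1]).round(1))
for z in(62,):
    c,a,Q,e=fit(ray(b[:,:2],g["K"],g["T"],z)[:,:2]);print(z,c.round(1),a.round(2),e.round(1))
# stud tops vs lid, wrist depth
for name,D in(("before",w1),("after",f)):
    K,T,d=D["K"],D["T"],D["d"];v,u=np.mgrid[:420,:560];P=np.stack([(u-K[0,2])/K[0,0]*d,-(v-K[1,2])/K[1,1]*d,-d],-1)@T[:3,:3].T+T[:3,3]
    for s in [(465.2,-181.2),(544.2,-284.2),(442,-249.4),(567.5,-216.3),(505,-232.5)]:
        m=np.hypot(P[...,0]-s[0],P[...,1]-s[1])<4;print(name,s,np.median(P[m][:,2]).round(1) if m.any() else None,m.sum())
E
```

```text
16.5 [ 504.3 -224.7  238.2] [0.5 0.4 0.1]
s1 [[262.9, 313.3, 69.0, 11.0, 8.0]] [[ 465.2 -180.1   62. ]]
s3 [[303.4, 293.3, 56.0, 10.0, 7.0]] [[ 441.9 -248.4   62. ]]
[[262.9, 313.2, 65.0, 11.0, 8.0], [263.3, 257.0, 44.0, 9.0, 7.0], [303.4, 293.3, 56.0, 10.0, 7.0], [224.9, 274.0, 50.0, 9.0, 7.0]] drop px [3.1 2.9 3.1 3.3]
62 [ 504.7 -231.7] -18.78 [0.2 0.2 0.1 0.3]
before (465.2, -181.2) 69.2 44
before (544.2, -284.2) 68.5 34
before (442, -249.4) 69.1 45
before (567.5, -216.3) 69.6 34
before (505, -232.5) 60.0 39
after (465.2, -181.2) 61.9 49
after (544.2, -284.2) 61.8 37
after (442, -249.4) 61.4 48
after (567.5, -216.3) 61.5 36
after (505, -232.5) 58.2 61
```

View pics/l5.png

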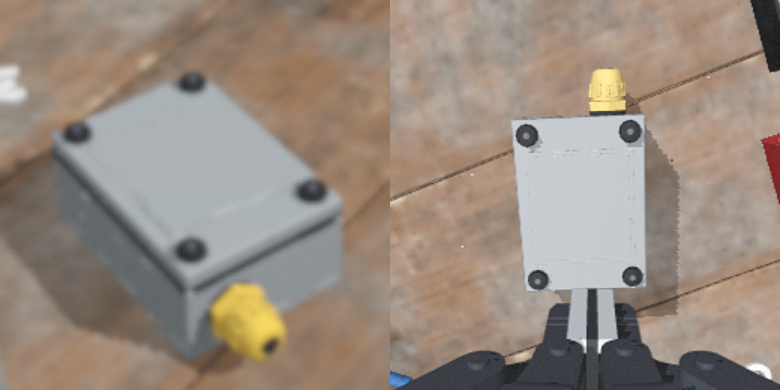

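All four stud heads now sit at about 61.7 mm, even and tight on the lid. The box hasn't moved, and the arm is clear of it.

```bash
python3 -c "
from bench import env
print(env.close_job())"
```

```text
the job is handed in; nothing more can be done
None
```

All four studs are pressed home in the order you asked (1, 2, 3, 4), each with about 14–15 N; the box stayed where it was, nothing was gripped, and the job was handed in at about 16.5 s with the arm clear.

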